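Close and lock the sliding jaw of a circuit-board holder

TASK

The circuit board lies loosely on the rails of the bench board holder. Slide the holder's moving jaw up until the board is held snugly between the moving jaw and the fixed jaw, with no play left, and then turn the clamp knob on top of the jaw clockwise (seen from above) as far as it goes, to lock the jaw there. Keep the board flat on the rails, and leave the things round the holder where they lie.

Things in the scene. Friction and masses are not known exactly. Their poses are not given: they have to be found in the camera images.
- holder: Board holder fixed to the bench: dark base plate 96 x 250 x 8 mm (y = -145 to +105 mm), two steel rails along y (12 mm wide, tops at 20 mm, centres at x = -24 and +24 mm), and a fixed aluminium jaw 96 mm wide, 42 mm high, board face at y = +70 mm, back at +92 mm. Origin: on the bench, midway between the rails; z up.
- jaw (a joint): Slide of the moving aluminium jaw along the holder's +y, in m. At value v its board face is 140 mm - v from the fixed jaw's face, so about 0.078 holds the 62 mm board. Stops at 0 and 0.12. It slides stiffly (3 N) while the knob is slack and is held fast when the knob is tight.
- jaw_back (a point): Middle of the moving jaw's flat back face (its -y side), 36 mm above the bench: where to push it toward the fixed jaw. The back is 78 mm wide, from 12 to 46 mm above the bench; the rails run on behind it, 20 mm high. Axes as the holder's. The jaw is 60 mm long along y, 46 mm high, 96 mm wide at its board face.
- knob (a joint): Turn of the clamp knob on the moving jaw, in rad; grows clockwise seen from above. 0 is fully slack, bar along the rails; the clamp begins to bite at about 0.85; tight from 1.2 on; hard stop at 1.45, bar nearly across the rails.
- knob_grip (a point): Centre of the black bar of the clamp knob, on its upright axis, 71 mm above the bench, 30 mm in front of the jaw's back. The bar is 13 mm wide (its own x), 52 mm long (its own y), from 57 to 81 mm above the bench, and turns with the knob; the jaw's top is at 46 mm.
- board: Green circuit board, 75 mm (x, across the rails) by 62 mm (y, along the rails), 2 mm thick, with a white connector 6 mm high along its -x edge. It lies loose on the two rails. Origin: centre of its underside; z up.
- driver: Black screwdriver, 172 mm long along its y, 16 mm thick, lying on the near side of the holder; a bystander. Origin: its underside's centre.
- tape: Small roll of black tape lying flat, 57 mm across, 19 mm high, on the far side of the holder; a bystander. Origin: its underside's centre.
- cap: Small white tub with a lid, 39 mm across, 29 mm high, on the far side of the holder; a bystander. Origin: its underside's centre.

How it is judged:
On the way, in this order (a step that is already met when the one before it is completed fails the run):
1. the jaw is slid up until the board is held between both jaws (value of joint jaw between 0.0755 and 0.0805 m and y of board in the frame of holder above 0.0355 m), for 0.2 s.
2. the clamp knob is turned tight (value of joint knob above 1.2 rad), for 0.2 s.
At the end, for the whole second after the job is handed in: The board is between the jaws with under 2.5 mm of play (jaw joint 0.0755 to 0.0805), the knob is tight (joint over 1.2 rad), and the board is at rest flat on the rails (within 3.5 mm of their height, 0.06 rad), within 20 mm of the holder's centre line (all of step 1 and value of joint knob above 1.2 rad and y of board in the frame of holder below 0.0415 m and x of board in the frame of holder between -0.02 and 0.02 m and z of board in the frame of holder below 0.0235 m and angle between board's own z axis and vertical below 0.06 rad and linear speed of board below 0.01 m/s and velocity of joint jaw below 0.003 m/s); the robot touches nothing.
It fails at once if the screwdriver is moved more than 25 mm (distance of driver from where it was at the start of the episode above 0.025 m).
It fails at once if the tape roll is moved more than 25 mm (distance of tape from where it was at the start of the episode above 0.025 m).
It fails at once if the white tub is moved more than 25 mm (distance of cap from where it was at the start of the episode above 0.025 m).
It fails at once if the board is tipped by more than 0.4 rad (angle between board's own z axis and vertical above 0.4 rad).
It also fails if it takes over 45 s, if anything falls off the work surface, if the arm or the gripper's body presses on something with over 40 N, if the wrist force passes 120 N, or if a joint passes its speed limit or range.

ROBOT

A 7-joint arm with a two-finger parallel gripper is mounted at the origin on a cart in front of the work surface, level with it; the furniture and walls round the work are solid. World frame = base frame: x ahead of the robot, y to its left, z up, the work surface at z = 0. Lengths are in m, angles in rad, forces in N, time in s.
With the tool pointing down it reaches from about 0.425 to 0.875 m from the base axis. Payload 9.9 kg.
Tool frame: the origin (TCP) lies midway between the tips of the shut fingers; the grasp point (between the pads) lies arm.grasp_offset behind it (arm.grasp_offset is the distance from the TCP to the grasp point, in m); x points along the fingers, z is the direction in which the jaws open and shut, and the axes are right-handed (so a half turn about x gives the same grasp; the last joint's range is limited). The gripper opens to 85 mm and grips with 20 to 120 N. Pads are 22 mm wide; open, the fingers measure 114 mm over their backs; the gripper's body (76 mm by 85 mm) begins 54 mm behind the grasp point. The pads swing forward as they close: fully open they stand 13 mm farther back than shut.
Start: joints at [-1.371, 0.576, 0.025, 1.437, -0.015, 1.129, -0.057], TCP at [0.189, 0.648, 0.231] pointing down, gripper open.
Joint ranges: [-2.76, 2.76], [-0.34, 2.15], [-1.52, 1.57], [0.19, 2.46], [-1.09, 4.23], [0.17, 1.99], [-2.82, 2.82]. Speed limits (rad/s): [2.22, 2.22, 3.01, 3.01, 3.14, 3.14, 3.14].

INTERFACE

Orientations are given as a rotation vector (axis times angle).
In Python, from rig import arm gives the robot as it stands.
- The arm moves only by the tool play_rows, never from a script. Its argument "motion" is a list of rows, each an object of numbers: "dx", "dy", "dz": the shift along the tool's x, y, z in mm; "ax", "ay", "az": the turn, a rotation vector about the tool's x, y, z in degrees. A call has 1 to 8 rows; each row is the pose to reach, as a shift and turn from the pose commanded when the call began, along the tool's axes at that moment; what a row does not reach only later rows make up. A row lasts 1/8 s, in which the tool goes at most 62.5 mm and 10.7 degrees, less where a joint would pass 70% of its speed; a pose out of reach is approached as far as the arm can. A call with a gripper value outside its range is refused whole. "grip" is the opening in per cent of the stroke, from 0 (shut) to 100 (fully open), set as the call begins (left out, the last holds). The fingers move at their own pace and stop on an object; the grip force is fixed at half the most. Time passes only in rows, so rows that repeat a pose let the fingers close. It gives the time, the measured TCP pose, the force and the opening at its end, in the units of the state.
- arm.state(): the state, without advancing time (a new reading comes with each control period).
- arm.get_image(name): name is "scene" or "side" or "wrist"; returns the picture (480x640x3 uint8, blue, green, red); there is no depth.
- arm.camera_info(name): a dict with "camera_matrix" (3x3 intrinsics, pixels), "D" ([k1, k2, p1, p2, k3] as OpenCV has them; the pictures are not rectified), "rvec" (rotation vector, rad) and "tvec" (3), from world to camera coordinates, as OpenCV has them; the wrist camera has in their place "T_tool_cam" (4x4, takes a point from camera to tool coordinates, whose origin is the TCP and whose axes are the tool frame's). Camera axes: x right, y down, z forward; pixel columns grow to the right and rows downward; lengths in m; the calibration is good to about 2 mm. A picture is of the moment at which its call begins: read the wrist's pose just before it. camera_info takes no time and is no camera call.
- arm.hand_in(): hands the job in, once; it reports no verdict.
The state is a dict: "clock": time; "joint_positions": joint angles; "qd": joint speeds; "joint_torque": joint torques, N m; "ee_pos": TCP position; "orientation": TCP orientation; "contact_force": force on the tool from outside, world axes, zero at the start; "torque": the same for the moment, N m; "width": opening from 0.0 (shut) to 1.0 (fully open).
Only numpy, scipy, OpenCV 4.12 (cv2) and the standard library are available. Lean on these libraries where they do the work, as an engineer would, in place of code of your own. Each camera call takes 0.05 s, during which the arm holds its last target.

## Working session

There is one attempt and no reset: what is moved stays moved. The work goes in short steps, Python scripts to look and compute and a tool call to move; the robot and the scene stay as the last step left them, time stands still between calls to the robot, and variables do not carry over. Pictures are saved under pics/ and viewed, and the job is handed in when it is done.

Besides the shell and the picture viewer there is one more tool, called as name(argument=value, ...), one argument or row to a line, values as JSON. play_rows: Moves the arm, as the interface text tells. Its arguments: {"type":"object","properties":{"motion":{"type":"array","items":{"type":"object","properties":{"dx":{"type":"number"},"dy":{"type":"number"},"dz":{"type":"number"},"ax":{"type":"number"},"ay":{"type":"number"},"az":{"type":"number"}}}},"grip":{"type":"number"}},"required":["motion"]}

```bash
mkdir -p pics; ls; python3 - <<'E'
from rig import arm
import cv2,numpy as np
s=arm.state();print(s);print(arm.grasp_offset)
for n in ("scene","side","wrist"):
    cv2.imwrite(f"pics/{n}0.png",arm.get_image(n));c=arm.camera_info(n);print(n,c)
E
```

```text
pics
{'clock': 0.0, 'joint_positions': array([-1.37081975,  0.57654543,  0.02481381,  1.43792657, -0.01501766,
        1.12895619, -0.05648933]), 'qd': array([ 0.00066256, -0.00049153,  0.00090648, -0.00129683, -0.00207812,
        0.00091306, -0.00065423]), 'joint_torque': array([-1.30883047e-03, -7.65770459e+01,  2.25055486e+00, -2.85962176e+01,
        1.55452907e-02,  1.26715953e-02, -2.31541655e-06]), 'ee_pos': array([0.1888349 , 0.64758051, 0.23042644]), 'orientation': array([-0.99875053,  1.33148123,  0.99703075]), 'contact_force': array([-0.48650137,  0.12149122,  0.42104357]), 'torque': array([-0.00126626,  0.04453091,  0.00813056]), 'width': 1.000601147104895}
0.0187
scene {'camera_matrix': array([[473.63395223,   0.        , 312.37872964],
       [  0.        , 473.63395223, 237.88492131],
       [  0.        ,   0.        ,   1.        ]]), 'D': array([0.04265216, 0.        , 0.        , 0.        , 0.        ]), 'rvec': array([ 1.93220915, -1.17640055,  0.5737056 ]), 'tvec': array([-0.21418701,  0.39261018,  0.46745735])}
side {'camera_matrix': array([[561.30537371,   0.
[... 230 characters left out ...]
5834, -2.7105898 ,  1.54172513]), 'tvec': array([0.57393595, 0.06162843, 0.95580194])}
wrist {'camera_matrix': array([[346.07474196,   0.        , 322.58023422],
       [  0.        , 346.07474196, 238.25113708],
       [  0.        ,   0.        ,   1.        ]]), 'D': array([-0.01893069,  0.        ,  0.        ,  0.        ,  0.        ]), 'T_tool_cam': array([[-5.35246078e-04, -2.57333040e-01,  9.66322627e-01,
        -1.40811248e-01],
       [ 9.60592689e-05, -9.66322775e-01, -2.57333026e-01,
         6.63706529e-02],
       [ 9.99999852e-01, -4.49122476e-05,  5.41939699e-04,
         3.23725046e-04],
       [ 0.00000000e+00,  0.00000000e+00,  0.00000000e+00,
         1.00000000e+00]])}
```

View pics/scene0.png

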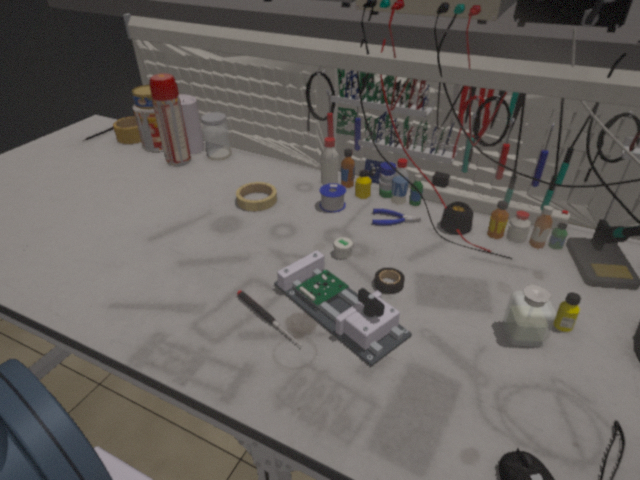

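View pics/side0.png

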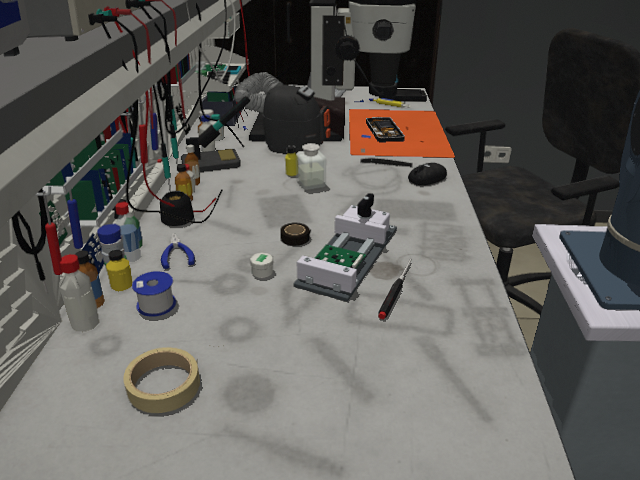

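View pics/wrist0.png

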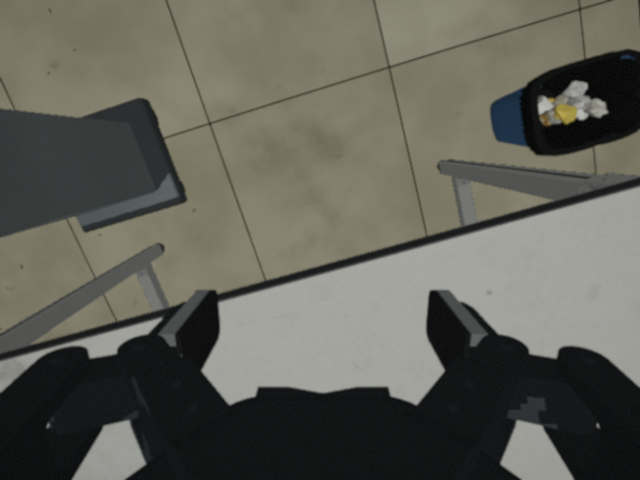

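The scene view shows the holder at about (340,310), with the jaw at (370,320), knob at (372,302) and fixed jaw at (300,270). In the side view the holder is at about (345,255) with the knob at (367,205). I'll enlarge crops for measuring.

```bash
python3 - <<'E'
import cv2
a=cv2.imread("pics/scene0.png")[235:370,225:425];cv2.imwrite("pics/sc_c.png",cv2.resize(a,None,fx=4,fy=4,interpolation=cv2.INTER_CUBIC))
a=cv2.imread("pics/side0.png")[180:330,240:420];cv2.imwrite("pics/si_c.png",cv2.resize(a,None,fx=4,fy=4,interpolation=cv2.INTER_CUBIC))
E
```

```text
(no output)
```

View pics/sc_c.png

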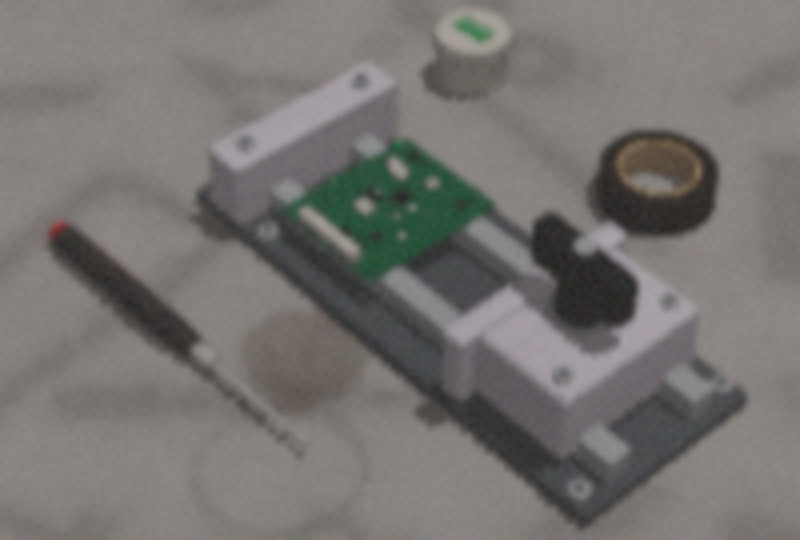

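View pics/si_c.png

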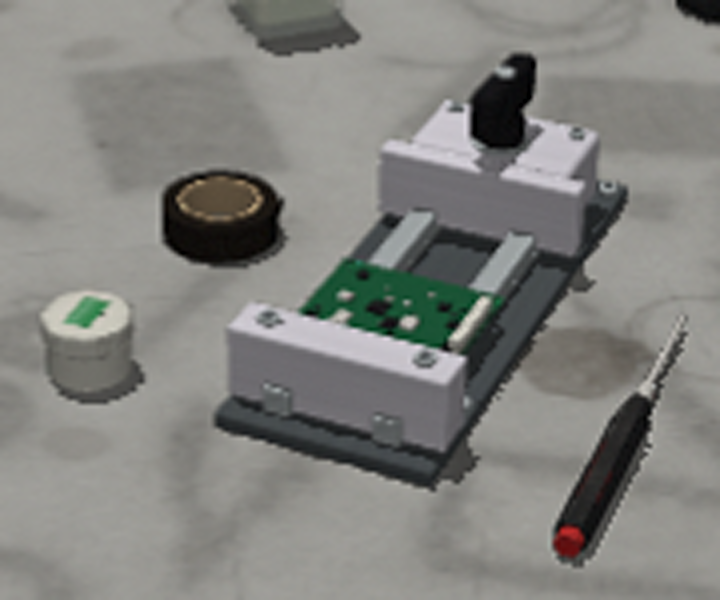

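```bash
cat > h.py <<'E'
import numpy as np,cv2
from scipy.spatial.transform import Rotation as R
from rig import arm
def ray(name,uv,pose=None):
    c=arm.camera_info(name)
    p=cv2.undistortPoints(np.array([[uv]],float),c["camera_matrix"],c["D"])[0,0]
    d=np.array([p[0],p[1],1.])
    if "rvec" in c:
        M=cv2.Rodrigues(c["rvec"])[0]; return -M.T@c["tvec"],M.T@d
    T=c["T_tool_cam"]; pos,rv=pose; W=R.from_rotvec(rv).as_matrix()
    return W@T[:3,3]+pos, W@T[:3,:3]@d
def plane(name,uv,z,pose=None):
    o,d=ray(name,uv,pose); return o+d*(z-o[2])/d[2]
def tri(rs):
    A=np.zeros((3,3));b=np.zeros(3)
    for o,d in rs:
        d=d/np.linalg.norm(d);P=np.eye(3)-np.outer(d,d);A+=P;b+=P@o
    x=np.linalg.solve(A,b)
    return x,[np.linalg.norm(np.cross(x-o,d/np.linalg.norm(d))) for o,d in rs]
def fit2(h,w):  # planar rigid: w=R h + t
    h=np.array(h)[:,:2];w=np.array(w)[:,:2];hc=h.mean(0);wc=w.mean(0)
    a,b=(h-hc).T,(w-wc).T
    th=np.arctan2((a[0]*b[1]-a[1]*b[0]).sum(),(a*b).sum());c,s=np.cos(th),np.sin(th)
    M=np.array([[c,-s],[s,c]]);t=wc-M@hc
    return th,t,np.linalg.norm(h@M.T+t-w,axis=1)
def cmd(target_pos,target_R,pose=None):
    """shift mm and rotvec deg in tool frame from pose"""
    s=arm.state();p,rv=pose or (s["ee_pos"],s["orientation"])
    W=R.from_rotvec(rv).as_matrix()
    return (W.T@(np.array(target_pos)-p)*1000).round(1), np.degrees(R.from_matrix(W.T@target_R).as_rotvec()).round(2)
E
python3 - <<'E'
from h import *
sc=lambda u,v:(225+(u+.5)/4-.5,235+(v+.5)/4-.5); si=lambda u,v:(240+(u+.5)/4-.5,180+(v+.5)/4-.5)
h=[];w=[]
for n,uv,xy,z in [("scene",sc(200,192),(-48,105),8),("scene",sc(583,515),(-48,-145),8),("scene",sc(745,392),(48,-145),8),
  ("side",si(435,475),(-48,105),8),("side",si(628,185),(-48,-145),8),("side",si(218,405),(48,105),8)]:
    p=plane(n,uv,z/1000);h.append(np.array(xy)/1000);w.append(p[:2]);print(n,xy,p.round(4))
print(fit2(h,w))
th,t,_=fit2(h,w);c,s=np.cos(th),np.sin(th);M=np.array([[c,-s],[s,c]])
def loc(p): return (M.T@(p[:2]-t)*1000).round(1),round(p[2]*1000,1)
for nm,a,b in [("fixjaw top -x front(back) corner",sc(213,152),si(463,372)),("fix top +x back",sc(367,62),si(230,328)),
  ("jaw face top -x",sc(448,322),si(586,187)),("bar top near+x..",sc(548,213),si(525,57)),("cap",sc(472,30),si(88,312)),("tape",sc(657,168),si(220,198)),("driver red",sc(58,230),si(570,540)),("driver tip",sc(302,455),si(685,318))]:
    p,e=tri([ray("scene",a),ray("side",b)]);print(nm,loc(p),np.round(p,4),np.round(e,4))
s=arm.state();print(R.from_rotvec(s["orientation"]).as_matrix().round(3))
E
```

```text
scene (-48, 105) [0.5197 0.1116 0.008 ]
scene (-48, -145) [ 0.4279 -0.1155  0.008 ]
scene (48, -145) [ 0.5151 -0.1501  0.008 ]
side (-48, 105) [0.5193 0.1158 0.008 ]
side (-48, -145) [ 0.4281 -0.1184  0.008 ]
side (48, 105) [0.608  0.0737 0.008 ]
(np.float64(-0.38419512791216526), array([ 0.52534794, -0.00127181]), array([0.0025289 , 0.00265637, 0.0035771 , 0.00191772, 0.00170096,
       0.00452352]))
fixjaw top -x front(back) corner (array([-50.7,  85.1]), np.float64(44.4)) [0.5102 0.0966 0.0444] [0.0006 0.0006]
fix top +x back (array([46.2, 92.8]), np.float64(41.5)) [0.603  0.0674 0.0415] [0.0002 0.0002]
jaw face top -x (array([-48.2, -65. ]), np.float64(50.1)) [ 0.4563 -0.0435  0.0501] [0.0018 0.0018]
bar top near+x.. (array([-11.5, -81.8]), np.float64(97.8)) [ 0.484  -0.0728  0.0978] [0.0008 0.0008]
cap (array([113.2,  91. ]), np.float64(28.9)) [0.6644 0.0407 0.0289] [0.0008 0.0008]
tape (array([114. , -32.1]), np.float64(18.8)) [ 0.619  -0.0738  0.0188] [0.0012 0.0012]
driver red (array([-111.3,  123.3]), np.float64(9.0)) [0.4684 0.1547 0.009 ] [0.0001 0.0001]
driver tip (array([-106.2,  -47.2]), np.float64(5.1)) [ 0.4092 -0.0053  0.0051] [0.0019 0.0019]
[[-0.    -0.96   0.28 ]
 [-0.001  0.28   0.96 ]
 [-1.    -0.    -0.001]]
```

```bash
cat >> h.py <<'E'
def Rd(psi): # tool down, opening axis at yaw psi deg
    p=np.radians(psi);z=np.array([np.cos(p),np.sin(p),0]);x=np.array([0,0,-1.]);return np.array([x,np.cross(z,x),z]).T
E
python3 - <<'E'
from h import *
s=arm.state();
def pt(f):
    a=np.radians(73.7+(-9.2-73.7)*f);r=.675+(.506-.675)*f;return [r*np.cos(a),r*np.sin(a),.24],Rd(73.7+(-22-73.7)*f)
for i in range(1,9): print(cmd(*pt(i/16)))
p,Q=pt(.5)
for i in range(9,17): print(cmd(*pt(i/16),pose=(np.array(p),R.from_matrix(Q).as_rotvec())))
E
```

```text
(array([ -9.3, -60.5, -13. ]), array([ 6.02, -0.07,  0.01]))
(array([  -9.3, -118.1,  -31.6]), array([ 1.201e+01, -7.000e-02,  1.000e-02]))
(array([  -9.3, -172.8,  -55. ]), array([17.99, -0.07,  0.02]))
(array([  -9.2, -224.3,  -83. ]), array([ 2.397e+01, -7.000e-02,  2.000e-02]))
(array([  -9.2, -272.2, -115.2]), array([ 2.995e+01, -7.000e-02,  2.000e-02]))
(array([  -9.1, -316.2, -151.1]), array([ 3.593e+01, -7.000e-02,  3.000e-02]))
(array([  -9.1, -355.9, -190.3]), array([ 4.191e+01, -7.000e-02,  3.000e-02]))
(array([  -9. , -391.2, -232.4]), array([ 4.789e+01, -7.000e-02,  4.000e-02]))
(array([  0. , -53.5,  -7. ]), array([5.98, 0.  , 0.  ]))
(array([   0. , -105.2,  -18.8]), array([11.96,  0.  ,  0.  ]))
(array([   0. , -154.6,  -35.1]), array([17.94,  0.  ,  0.  ]))
(array([   0. , -201.5,  -55.6]), array([23.93,  0.  ,  0.  ]))
(array([  -0. , -245.4,  -80. ]), array([29.91,  0.  , -0.  ]))
(array([  -0. , -286. , -107.9]), array([35.89,  0.  , -0.  ]))
(array([  -0. , -323.1, -138.9]), array([41.87,  0.  , -0.  ]))
(array([  -0. , -356.4, -172.6]), array([47.85,  0.  , -0.  ]))
```

play_rows(
  motion=[
    {"dx": -9, "dy": -55, "dz": -12, "ax": 6},
    {"dx": -9, "dy": -115, "dz": -31, "ax": 12},
    {"dx": -9, "dy": -172, "dz": -55, "ax": 18},
    {"dx": -9, "dy": -224, "dz": -83, "ax": 24},
    {"dx": -9, "dy": -272, "dz": -115, "ax": 30},
    {"dx": -9, "dy": -316, "dz": -151, "ax": 36},
    {"dx": -9, "dy": -356, "dz": -190, "ax": 42},
    {"dx": -9, "dy": -391, "dz": -232, "ax": 48},
  ],
)

```text
schema error: expected keys dx, dy, dz, ax, ay, az
```

play_rows(
  motion=[
    {"dy": -53, "dz": -7, "ax": 6},
    {"dy": -105, "dz": -19, "ax": 12},
    {"dy": -155, "dz": -35, "ax": 18},
    {"dy": -201, "dz": -56, "ax": 24},
    {"dy": -245, "dz": -80, "ax": 30},
    {"dy": -286, "dz": -108, "ax": 36},
    {"dy": -323, "dz": -139, "ax": 42},
    {"dy": -356, "dz": -173, "ax": 48},
  ],
)

```text
schema error: expected keys dx, dy, dz, ax, ay, az
```

play_rows(
  motion=[
    {},
    {},
  ],
)

```text
schema error: expected keys dx, dy, dz, ax, ay, az
```

```bash
python3 - <<'E'
from h import *
s=arm.state();print(s);cv2.imwrite("pics/w1.png",arm.get_image("wrist"))
E
```

```text
{'clock': 0.15, 'joint_positions': array([-1.37084096,  0.57636253,  0.02487309,  1.43768048, -0.01498192,
        1.12900892, -0.05649352]), 'qd': array([-0.00073088, -0.00336317, -0.0003302 , -0.00310092, -0.00107663,
       -0.00035982,  0.00081235]), 'joint_torque': array([ 4.32013985e-03, -7.66266274e+01,  2.25298986e+00, -2.86183512e+01,
        1.54761190e-02,  9.79471224e-03,  2.89773402e-05]), 'ee_pos': array([0.1888904 , 0.64768821, 0.23063761]), 'orientation': array([-0.99852676,  1.33115162,  0.99713722]), 'contact_force': array([-3.13389592e-02, -2.46287040e-01,  2.16755098e-04]), 'torque': array([ 0.04198488,  0.00594403, -0.02222483]), 'width': 0.9994372378239142}
```

View pics/w1.png

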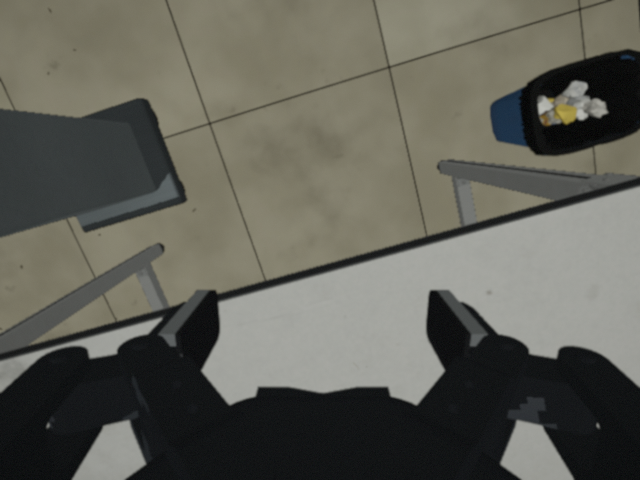

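The calls were refused because every row needs all six keys. The view is unchanged and the arm hasn't moved.

play_rows(
  motion=[
    {"dx": -9, "dy": -55, "dz": -12, "ax": 6, "ay": 0, "az": 0},
    {"dx": -9, "dy": -115, "dz": -31, "ax": 12, "ay": 0, "az": 0},
    {"dx": -9, "dy": -172, "dz": -55, "ax": 18, "ay": 0, "az": 0},
    {"dx": -9, "dy": -224, "dz": -83, "ax": 24, "ay": 0, "az": 0},
    {"dx": -9, "dy": -272, "dz": -115, "ax": 30, "ay": 0, "az": 0},
    {"dx": -9, "dy": -316, "dz": -151, "ax": 36, "ay": 0, "az": 0},
    {"dx": -9, "dy": -356, "dz": -190, "ax": 42, "ay": 0, "az": 0},
    {"dx": -9, "dy": -391, "dz": -232, "ax": 48, "ay": 0, "az": 0},
  ],
)

```text
clock: 1.2
ee_pos: [0.5003, 0.314, 0.2402]
orientation: [-0.349, 1.542, 0.349]
contact_force: [0.7, -1.0, -0.2]
width: 0.997
```

play_rows(
  motion=[
    {"dx": 0, "dy": -53, "dz": -7, "ax": 6, "ay": 0, "az": 0},
    {"dx": 0, "dy": -105, "dz": -19, "ax": 12, "ay": 0, "az": 0},
    {"dx": 0, "dy": -155, "dz": -35, "ax": 18, "ay": 0, "az": 0},
    {"dx": 0, "dy": -201, "dz": -56, "ax": 24, "ay": 0, "az": 0},
    {"dx": 0, "dy": -245, "dz": -80, "ax": 30, "ay": 0, "az": 0},
    {"dx": 0, "dy": -286, "dz": -108, "ax": 36, "ay": 0, "az": 0},
    {"dx": 0, "dy": -323, "dz": -139, "ax": 42, "ay": 0, "az": 0},
    {"dx": 0, "dy": -356, "dz": -173, "ax": 48, "ay": 0, "az": 0},
  ],
)

```text
clock: 2.2
ee_pos: [0.4977, -0.0816, 0.2403]
orientation: [0.308, 1.548, -0.308]
contact_force: [1.3, 0.1, -0.1]
width: 1.0
```

play_rows(
  motion=[
    {"dx": 0, "dy": 0, "dz": 0, "ax": 0, "ay": 0, "az": 0},
    {"dx": 0, "dy": 0, "dz": 0, "ax": 0, "ay": 0, "az": 0},
  ],
)

```text
clock: 2.45
ee_pos: [0.4984, -0.0794, 0.2403]
orientation: [0.304, 1.549, -0.304]
contact_force: [0.3, 0.2, -0.6]
width: 0.999
```

```bash
python3 - <<'E'
from h import *
s=arm.state();print(s);cv2.imwrite("pics/w2.png",arm.get_image("wrist"))
np.save("pose2.npy",np.r_[s["ee_pos"],s["orientation"]])
E
```

```text
{'clock': 2.45, 'joint_positions': array([-0.34263136,  0.35815079,  0.56781597,  1.87860364, -0.23125757,
        0.96993849, -0.05924357]), 'qd': array([-0.01829712,  0.00634577, -0.01662411, -0.00741429,  0.00091906,
        0.00134375, -0.00129427]), 'joint_torque': array([ 1.58754621e+00, -5.05021656e+01,  7.74639487e+00, -2.51346910e+01,
        1.72332600e-01,  9.06686793e-03, -2.61203983e-03]), 'ee_pos': array([ 0.49840001, -0.07936153,  0.2402835 ]), 'orientation': array([ 0.30440457,  1.54931281, -0.3035395 ]), 'contact_force': array([ 0.31173645,  0.20364665, -0.58716187]), 'torque': array([0.05907014, 0.02067543, 0.00673297]), 'width': 0.9986175364157109}
```

View pics/w2.png

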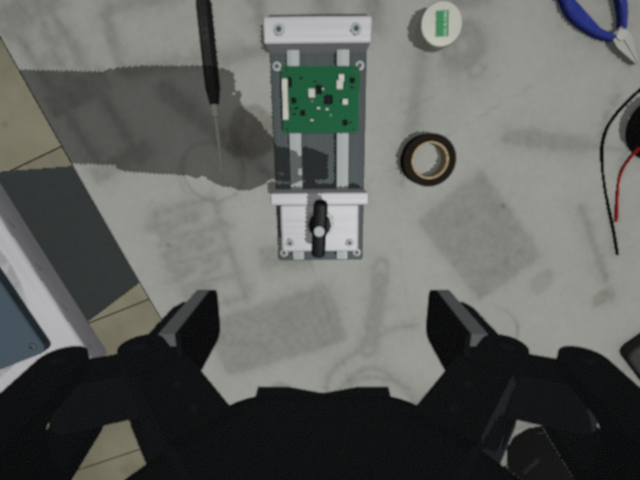

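Wrist view: the knob bar runs vertically from about (320,202) to (319,257), the rails are at columns 294 and 343, the fixed jaw is at rows 15–45, and the board spans (282–358, 67–133). Next I'll measure these.

```bash
python3 - <<'E'
from h import *
im=cv2.imread("pics/w2.png");P=np.load("pose2.npy");pose=(P[:3],P[3:])
sub=im[190:265,275:370]; cv2.imwrite("pics/w2c.png",cv2.resize(im[0:270,250:390],None,fx=4,fy=4,interpolation=cv2.INTER_CUBIC)[480:])
m=(cv2.cvtColor(sub,cv2.COLOR_BGR2GRAY)<45).astype(np.uint8)
n,l,st,ce=cv2.connectedComponentsWithStats(m)
for i in range(1,n):
    if st[i][4]>60:
        pts=np.argwhere(l==i)[:,::-1]+[275,190];print(st[i],cv2.minAreaRect(pts.astype(np.float32)))
g=im[:,:,1].astype(int)
gm=((g-im[:,:,2]>25)&(g-im[:,:,0]>10)).astype(np.uint8);gm[:50]=0;gm[160:]=0
gm=cv2.morphologyEx(gm,cv2.MORPH_CLOSE,np.ones((9,9)));c=max(cv2.findContours(gm,0,2)[0],key=cv2.contourArea)
r=cv2.minAreaRect(c);print("board",r);print([plane("wrist",p,.022,pose).round(4) for p in cv2.boxPoints(r)])
E
```

```text
[ 34  10  19  33 287] ((318.0, 216.0), (32.0, 18.0), 90.0)
[ 37  45  13  22 170] ((318.3580017089844, 245.77236938476562), (12.039009094238281, 20.834348678588867), 3.5763344764709473)
board ((320.0, 98.5), (78.0, 67.0), 0.0)
[array([0.4886, 0.0101, 0.022 ]), array([0.5134, 0.0662, 0.022 ]), array([0.5822, 0.0381, 0.022 ]), array([ 0.5604, -0.0192,  0.022 ])]
```

View pics/w2c.png

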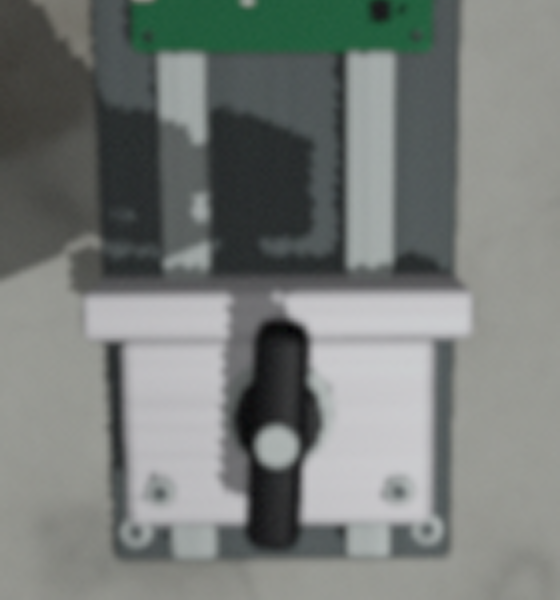

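```bash
python3 - <<'E'
from h import *
P=np.load("pose2.npy");pose=(P[:3],P[3:])
q=lambda u,v,z:plane("wrist",(250+(u+.5)/4-.5,120+(v+.5)/4-.5),z,pose)
yaw=lambda a,b:np.degrees(np.arctan2(*(b-a)[:2][::-1]))
print("tool z yaw",np.degrees(np.arctan2(*(R.from_rotvec(P[3:]).as_matrix()[:2,2][::-1]))))
print("disk",q(277,445,.082)); a,b=q(281,322,.079),q(272,548,.079);print("bar mid",(a+b)/2,"yaw+90",yaw(b,a)-90,np.linalg.norm(a-b))
print("jaw front edge",yaw(q(87,293,.046),q(470,293,.046)),np.linalg.norm(q(87,293,.046)-q(470,293,.046)))
print("rail yaws",yaw(q(163,270,.02),q(157,52,.02))-90,yaw(q(347,265,.02),q(345,52,.02))-90,yaw(q(392,265,.02),q(394,52,.02))-90)
print("base bottom edge",yaw(q(115,556,.008),q(450,556,.008)),q(115,556,.008),q(450,556,.008))
sc=lambda u,v:(225+(u+.5)/4-.5,235+(v+.5)/4-.5); si=lambda u,v:(240+(u+.5)/4-.5,180+(v+.5)/4-.5)
# disk 3 views
d=(250+277.5/4-.5,120+445.5/4-.5)
print(tri([ray("wrist",d,pose),ray("side",si(506,73))]),tri([ray("wrist",d,pose),ray("scene",sc(582,247))]))
E
```

```text
tool z yaw -22.20035666974492
disk [ 0.49115058 -0.08449919  0.082     ]
bar mid [ 0.49138495 -0.08349181  0.079     ] yaw+90 -24.577497177694042 0.052088036484353915
jaw front edge -22.194840218782076 0.09276890113546035
rail yaws -21.93492152177535 -21.088535514391594 -21.707023297487723
base bottom edge -22.186938391310832 [ 0.42876072 -0.11340329  0.008     ] [ 0.51667183 -0.14925577  0.008     ]
(array([ 0.49107788, -0.08424425,  0.08318019]), [np.float64(0.0001923552693871934), np.float64(0.00019235526938726617)]) (array([ 0.49107906, -0.08510435,  0.08025422]), [np.float64(0.00024215361983915634), np.float64(0.00024215361983917825)])
```

```bash
python3 - <<'E'
from h import *
print(cmd([.4911,-.0842,.15],Rd(-24.2)))
E
```

```text
(array([90.2, -7.8, -4.9]), array([ 2.07, -0.01, -0.03]))
```

play_rows(
  motion=[
    {"dx": 30, "dy": -3, "dz": -2, "ax": 1, "ay": 0, "az": 0},
    {"dx": 60, "dy": -6, "dz": -4, "ax": 2, "ay": 0, "az": 0},
    {"dx": 90, "dy": -8, "dz": -5, "ax": 2, "ay": 0, "az": 0},
    {"dx": 90, "dy": -8, "dz": -5, "ax": 2, "ay": 0, "az": 0},
    {"dx": 90, "dy": -8, "dz": -5, "ax": 2, "ay": 0, "az": 0},
  ],
)

```text
clock: 3.12
ee_pos: [0.4913, -0.085, 0.1511]
orientation: [0.331, 1.545, -0.331]
contact_force: [-0.4, -0.1, 0.3]
width: 0.997
```

```bash
python3 - <<'E'
from h import *
s=arm.state();print(s["ee_pos"],s["orientation"]);im=arm.get_image("wrist");cv2.imwrite("pics/w3.png",im)
np.save("pose3.npy",np.r_[s["ee_pos"],s["orientation"]])
cv2.imwrite("pics/w3c.png",cv2.resize(im[220:380,230:410],None,fx=4,fy=4,interpolation=cv2.INTER_CUBIC)[:600])
E
```

```text
[ 0.49132691 -0.08498065  0.15108422] [ 0.33111393  1.54455176 -0.33087322]
```

View pics/w3.png

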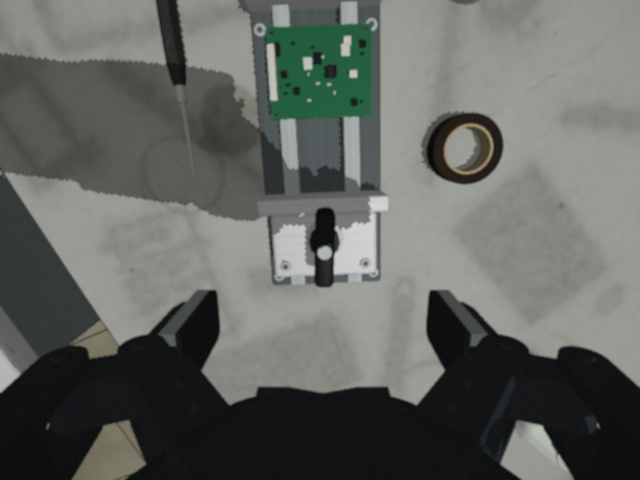

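View pics/w3c.png

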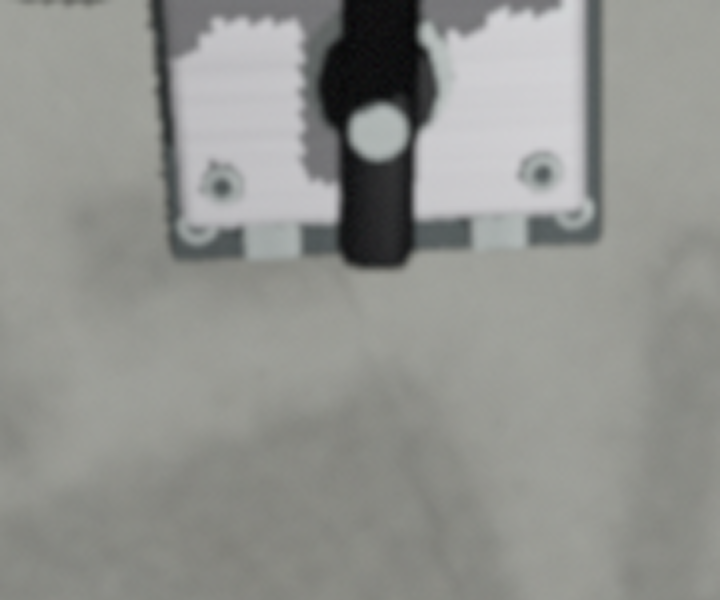

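In the close view the disk on the knob is at (324.1,252.4). The bar is parallel to the image columns, so the pads are aligned with it.

```bash
python3 - <<'E'
from h import *
A=np.load("pose2.npy");B=np.load("pose3.npy")
x,e=tri([ray("wrist",(319.0,231.0),(A[:3],A[3:])),ray("wrist",(324.1,252.4),(B[:3],B[3:]))]);print(x,e)
x,e=tri([ray("wrist",(319.0,231.0),(A[:3],A[3:])),ray("wrist",(324.1,252.4),(B[:3],B[3:])),ray("side",(240+506.5/4-.5,180+73.5/4-.5)),ray("scene",(225+582.5/4-.5,235+247.5/4-.5))]);print(x,e)
pos=(B[:3],B[3:])
q=lambda u,v,z:plane("wrist",(u,v),z,pos)
k=q(324.1,252.4,.082);print("knob",k)
yaw=np.radians(-22.1);c,s=np.cos(yaw),np.sin(yaw);M=np.array([[c,-s],[s,c]])
for n,u,v,z in [("brd near L",268,119,.022),("brd near R",371,119,.022),("brd far R",371,26,.022),("jaw frontL",258,194,.046),("jaw front R",387,192,.046),("base L",272,284,.008),("base R",380,282,.008)]:
    print(n,(M.T@(q(u,v,z)-k)[:2]*1000).round(1))
print("fixed jaw face top in w2 (z .042), front", (M.T@(plane("wrist",(318,44),.042,(A[:3],A[3:]))-k)[:2]*1000).round(1))
print(cmd([k[0],k[1],.054],Rd(-24.2)),"M",M)
E
```

```text
[ 0.49129801 -0.08419489  0.08411583] [np.float64(9.890733996154713e-05), np.float64(9.890733996155003e-05)]
[ 0.49080232 -0.08523509  0.0816766 ] [np.float64(0.0005665154663099591), np.float64(0.0003713199387356011), np.float64(0.000914280753378033), np.float64(0.0008126880569959052)]
knob [ 0.49094453 -0.0847684   0.082     ]
brd near L [-38.3  86.2]
brd near R [38.  83.5]
brd far R [ 38.2 145.5]
jaw frontL [-45.7  34. ]
jaw front R [46.  32.1]
base L [-47.3 -50.4]
base R [ 47.7 -51.9]
fixed jaw face top in w2 (z .042), front [ -0.4 161.2]
(array([97.3,  0.1, -0.8]), array([ 0.  ,  0.08, -0.04])) M [[ 0.92652863  0.37622426]
 [-0.37622426  0.92652863]]
```

play_rows(
  motion=[
    {"dx": 30, "dy": 0, "dz": -0.5, "ax": 0, "ay": 0, "az": 0},
    {"dx": 60, "dy": 0, "dz": -0.5, "ax": 0, "ay": 0, "az": 0},
    {"dx": 80, "dy": 0, "dz": -0.5, "ax": 0, "ay": 0, "az": 0},
    {"dx": 95, "dy": 0, "dz": -0.5, "ax": 0, "ay": 0, "az": 0},
    {"dx": 95, "dy": 0, "dz": -0.5, "ax": 0, "ay": 0, "az": 0},
    {"dx": 95, "dy": 0, "dz": -0.5, "ax": 0, "ay": 0, "az": 0},
  ],
)

```text
clock: 3.92
ee_pos: [0.4907, -0.0854, 0.0561]
orientation: [0.332, 1.544, -0.332]
contact_force: [0.4, -0.7, 0.1]
width: 1.005
```

play_rows(
  motion=[
    {"dx": 0, "dy": 0, "dz": 0, "ax": 0, "ay": 0, "az": 0},
    {"dx": 0, "dy": 0, "dz": 0, "ax": 0, "ay": 0, "az": 0},
    {"dx": 0, "dy": 0, "dz": 0, "ax": 0, "ay": 0, "az": 0},
  ],
  grip=30,
)

```text
clock: 4.3
ee_pos: [0.4902, -0.0853, 0.0555]
orientation: [0.332, 1.545, -0.332]
contact_force: [1.2, -0.1, -0.1]
width: 0.376
```

```bash
python3 - <<'E'
from h import *
s=arm.state();print(s["ee_pos"],s["orientation"],s["width"],s["contact_force"]);im=arm.get_image("wrist");cv2.imwrite("pics/w4.png",im)
E
```

```text
[ 0.49017792 -0.08528017  0.05552674] [ 0.33208726  1.54480689 -0.3319608 ] 0.3759970047463969 [ 1.1979619  -0.11247769 -0.14133424]
```

View pics/w4.png

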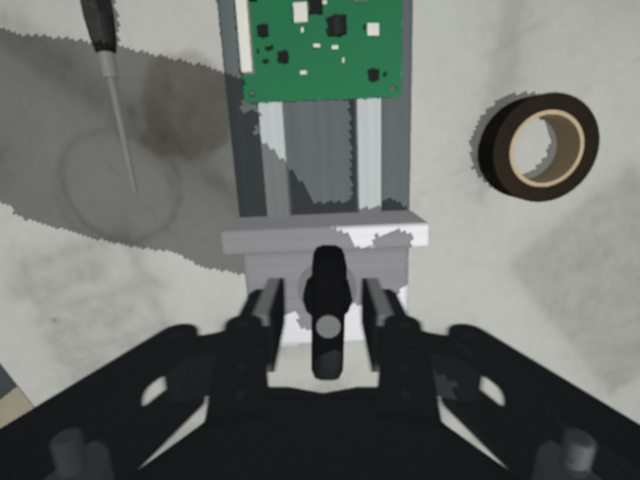

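The bar sits between the fingers but about 4.5 px (1.5 mm) right of centre, so I'll centre it and then close.

play_rows(
  motion=[
    {"dx": 1, "dy": 0, "dz": 1.5, "ax": 0, "ay": 0, "az": 0},
    {"dx": 1, "dy": 0, "dz": 1.5, "ax": 0, "ay": 0, "az": 0},
  ],
)

```text
clock: 4.6
ee_pos: [0.4915, -0.086, 0.0542]
orientation: [0.332, 1.545, -0.332]
contact_force: [-0.2, -0.2, 0.3]
width: 0.299
```

play_rows(
  motion=[
    {"dx": 0, "dy": 0, "dz": 0, "ax": 0, "ay": 0, "az": 0},
    {"dx": 0, "dy": 0, "dz": 0, "ax": 0, "ay": 0, "az": 0},
    {"dx": 0, "dy": 0, "dz": 0, "ax": 0, "ay": 0, "az": 0},
    {"dx": 0, "dy": 0, "dz": 0, "ax": 0, "ay": 0, "az": 0},
  ],
  grip=0,
)

```text
clock: 5.1
ee_pos: [0.492, -0.0862, 0.0546]
orientation: [0.332, 1.544, -0.332]
contact_force: [2.7, -1.3, 5.4]
width: 0.209
```

```bash
python3 - <<'E'
from h import *
s=arm.state();print(s["ee_pos"],s["orientation"],s["width"],s["contact_force"],s["torque"]);im=arm.get_image("wrist");cv2.imwrite("pics/w5.png",im)
M=R.from_rotvec(s["orientation"]).as_matrix()
print("70mm along rails in tool:",M.T@(np.array([.3762,.9265,0])*70))
E
```

```text
[ 0.49195915 -0.08622189  0.05455418] [ 0.33207318  1.54392072 -0.33234429] 0.20862073648947702 [ 2.73661212 -1.26764238  5.41818926] [-0.32149075 -0.5456342  -0.07207068]
70mm along rails in tool: [ 2.87499609e-03  6.99471845e+01 -2.65366726e+00]
```

View pics/w5.png

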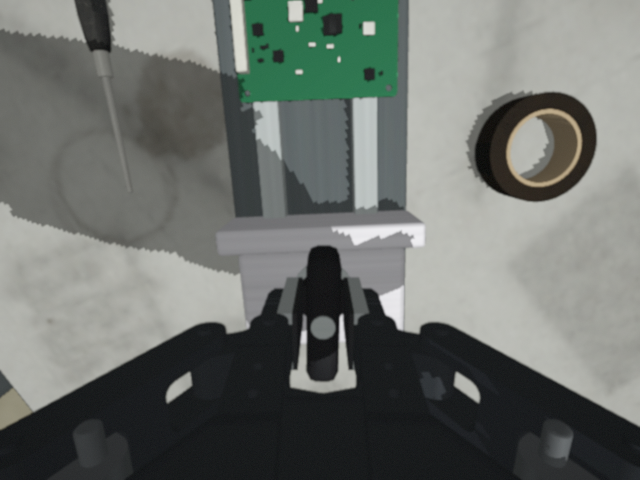

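The bar is gripped at (322,310–375). I'll drag the jaw along the rails in steps and watch the force.

play_rows(
  motion=[
    {"dx": 0, "dy": 4, "dz": -0.1, "ax": 0, "ay": 0, "az": 0},
    {"dx": 0, "dy": 8, "dz": -0.3, "ax": 0, "ay": 0, "az": 0},
    {"dx": 0, "dy": 12, "dz": -0.4, "ax": 0, "ay": 0, "az": 0},
    {"dx": 0, "dy": 16, "dz": -0.6, "ax": 0, "ay": 0, "az": 0},
    {"dx": 0, "dy": 20, "dz": -0.7, "ax": 0, "ay": 0, "az": 0},
    {"dx": 0, "dy": 20, "dz": -0.7, "ax": 0, "ay": 0, "az": 0},
  ],
)

```text
clock: 5.9
ee_pos: [0.4994, -0.0674, 0.0545]
orientation: [0.332, 1.544, -0.332]
contact_force: [1.5, -1.6, 5.4]
width: 0.209
```

```bash
python3 - <<'E'
from h import *
s=arm.state();print(s["ee_pos"],s["orientation"],s["width"],s["contact_force"],s["torque"]);im=arm.get_image("wrist");cv2.imwrite("pics/w6.png",im)
E
```

```text
[ 0.49943839 -0.06743759  0.0545086 ] [ 0.3319558   1.5443069  -0.33223237] 0.20871520392707096 [ 1.501672   -1.63332579  5.3986632 ] [-0.38303544 -0.43944145  0.01141006]
```

View pics/w6.png

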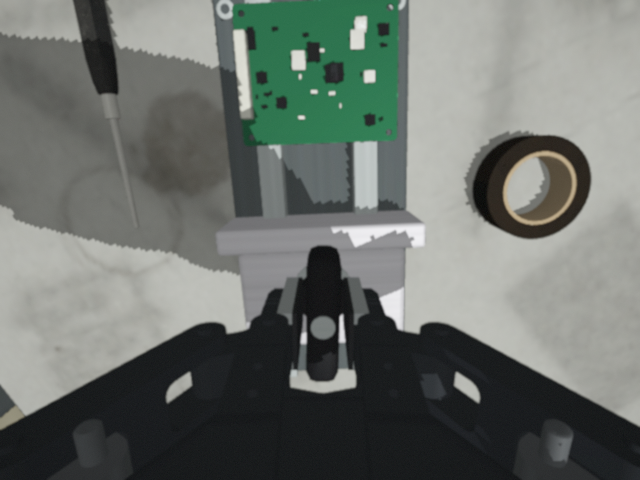

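The jaw follows and the grip hasn't slipped. Board edge is at row 143, jaw face at row 216.

play_rows(
  motion=[
    {"dx": 0, "dy": 4, "dz": -0.1, "ax": 0, "ay": 0, "az": 0},
    {"dx": 0, "dy": 8, "dz": -0.3, "ax": 0, "ay": 0, "az": 0},
    {"dx": 0, "dy": 12, "dz": -0.4, "ax": 0, "ay": 0, "az": 0},
    {"dx": 0, "dy": 16, "dz": -0.6, "ax": 0, "ay": 0, "az": 0},
    {"dx": 0, "dy": 20, "dz": -0.7, "ax": 0, "ay": 0, "az": 0},
    {"dx": 0, "dy": 24, "dz": -0.9, "ax": 0, "ay": 0, "az": 0},
    {"dx": 0, "dy": 28, "dz": -1.0, "ax": 0, "ay": 0, "az": 0},
    {"dx": 0, "dy": 32, "dz": -1.2, "ax": 0, "ay": 0, "az": 0},
  ],
)

```text
clock: 6.95
ee_pos: [0.5111, -0.0383, 0.0545]
orientation: [0.332, 1.545, -0.333]
contact_force: [0.9, -3.9, 6.4]
width: 0.21
```

play_rows(
  motion=[
    {"dx": 0, "dy": 2, "dz": -0.1, "ax": 0, "ay": 0, "az": 0},
    {"dx": 0, "dy": 4, "dz": -0.1, "ax": 0, "ay": 0, "az": 0},
    {"dx": 0, "dy": 6, "dz": -0.2, "ax": 0, "ay": 0, "az": 0},
    {"dx": 0, "dy": 8, "dz": -0.3, "ax": 0, "ay": 0, "az": 0},
    {"dx": 0, "dy": 8, "dz": -0.3, "ax": 0, "ay": 0, "az": 0},
  ],
)

```text
clock: 7.58
ee_pos: [0.5142, -0.0307, 0.0545]
orientation: [0.332, 1.545, -0.333]
contact_force: [1.6, -2.7, 6.8]
width: 0.21
```

```bash
python3 - <<'E'
from h import *
s=arm.state();print(s["ee_pos"],s["orientation"],s["width"],s["contact_force"],s["torque"]);im=arm.get_image("wrist");cv2.imwrite("pics/w7.png",im)
print("travel",np.array([.3762,.9265])@(s["ee_pos"][:2]-[.49196,-.08622]))
E
```

```text
[ 0.51415475 -0.0306546   0.05452455] [ 0.33208609  1.54470151 -0.3326969 ] 0.21026726786590738 [ 1.59085244 -2.69051461  6.82185769] [-0.59208483 -0.14678694  0.00516514]
travel 0.05983100518995971
```

View pics/w7.png

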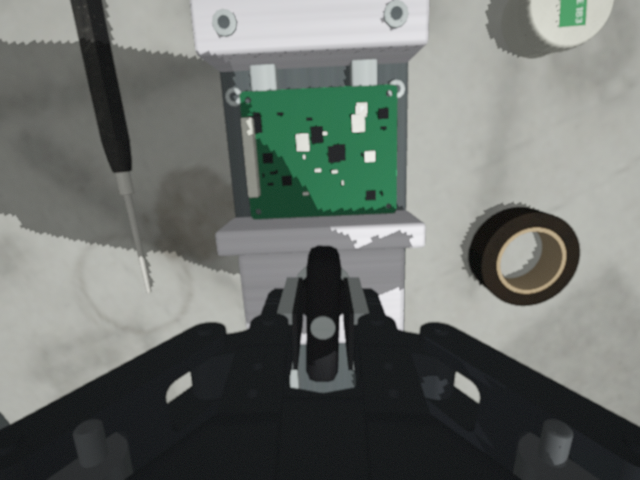

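The board now touches the jaw, and the gap to the fixed jaw is roughly rows 66–87, about 10 mm. I'll continue slowly.

play_rows(
  motion=[
    {"dx": 0, "dy": 1, "dz": 0, "ax": 0, "ay": 0, "az": 0},
    {"dx": 0, "dy": 2, "dz": -0.1, "ax": 0, "ay": 0, "az": 0},
    {"dx": 0, "dy": 3, "dz": -0.1, "ax": 0, "ay": 0, "az": 0},
    {"dx": 0, "dy": 4, "dz": -0.1, "ax": 0, "ay": 0, "az": 0},
    {"dx": 0, "dy": 5, "dz": -0.2, "ax": 0, "ay": 0, "az": 0},
    {"dx": 0, "dy": 6, "dz": -0.2, "ax": 0, "ay": 0, "az": 0},
    {"dx": 0, "dy": 7, "dz": -0.2, "ax": 0, "ay": 0, "az": 0},
    {"dx": 0, "dy": 7, "dz": -0.2, "ax": 0, "ay": 0, "az": 0},
  ],
)

```text
clock: 8.62
ee_pos: [0.5166, -0.0244, 0.0545]
orientation: [0.332, 1.545, -0.333]
contact_force: [0.7, -2.6, 6.6]
width: 0.209
```

play_rows(
  motion=[
    {"dx": 0, "dy": 0.5, "dz": 0, "ax": 0, "ay": 0, "az": 0},
    {"dx": 0, "dy": 1, "dz": 0, "ax": 0, "ay": 0, "az": 0},
    {"dx": 0, "dy": 1, "dz": 0, "ax": 0, "ay": 0, "az": 0},
  ],
)

```text
clock: 9.0
ee_pos: [0.517, -0.0235, 0.0545]
orientation: [0.332, 1.545, -0.333]
contact_force: [0.2, -3.6, 8.0]
width: 0.208
```

play_rows(
  motion=[
    {"dx": 0, "dy": 0.5, "dz": 0, "ax": 0, "ay": 0, "az": 0},
    {"dx": 0, "dy": 1, "dz": 0, "ax": 0, "ay": 0, "az": 0},
    {"dx": 0, "dy": 1, "dz": 0, "ax": 0, "ay": 0, "az": 0},
  ],
)

```text
clock: 9.38
ee_pos: [0.5173, -0.0226, 0.0545]
orientation: [0.332, 1.545, -0.333]
contact_force: [0.1, -3.6, 7.1]
width: 0.207
```

```bash
python3 - <<'E'
from h import *
s=arm.state();print(s["ee_pos"],s["orientation"],s["width"],s["contact_force"],s["torque"]);im=arm.get_image("wrist");cv2.imwrite("pics/w8.png",im)
print("travel",np.array([.3762,.9265])@(s["ee_pos"][:2]-[.49196,-.08622]))
E
```

```text
[ 0.51734958 -0.02258306  0.05450435] [ 0.33216408  1.54512095 -0.33307661] 0.20656972398490883 [ 0.1391116  -3.62691817  7.07154244] [-0.65879081 -0.01871009  0.02663628]
travel 0.0685111861465807
```

View pics/w8.png

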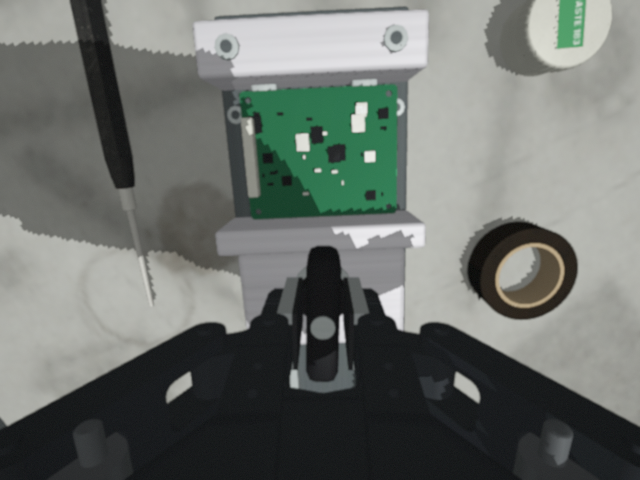

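A thin strip of rail (rows 82–88) still shows. I'll keep going in 1 mm steps until the force rises.

play_rows(
  motion=[
    {"dx": 0, "dy": 0.5, "dz": 0, "ax": 0, "ay": 0, "az": 0},
    {"dx": 0, "dy": 1, "dz": 0, "ax": 0, "ay": 0, "az": 0},
    {"dx": 0, "dy": 1, "dz": 0, "ax": 0, "ay": 0, "az": 0},
  ],
)

```text
clock: 9.8
ee_pos: [0.5177, -0.0216, 0.0545]
orientation: [0.332, 1.545, -0.333]
contact_force: [0.2, -2.7, 8.4]
width: 0.205
```

play_rows(
  motion=[
    {"dx": 0, "dy": 0.5, "dz": 0, "ax": 0, "ay": 0, "az": 0},
    {"dx": 0, "dy": 1, "dz": 0, "ax": 0, "ay": 0, "az": 0},
    {"dx": 0, "dy": 1, "dz": 0, "ax": 0, "ay": 0, "az": 0},
  ],
)

```text
clock: 10.18
ee_pos: [0.5181, -0.0207, 0.0545]
orientation: [0.332, 1.545, -0.333]
contact_force: [-0.9, -3.9, 8.9]
width: 0.211
```

play_rows(
  motion=[
    {"dx": 0, "dy": 0.5, "dz": 0, "ax": 0, "ay": 0, "az": 0},
    {"dx": 0, "dy": 1, "dz": 0, "ax": 0, "ay": 0, "az": 0},
    {"dx": 0, "dy": 1, "dz": 0, "ax": 0, "ay": 0, "az": 0},
  ],
)

```text
clock: 10.55
ee_pos: [0.5184, -0.02, 0.0545]
orientation: [0.332, 1.545, -0.333]
contact_force: [-0.1, -2.9, 8.6]
width: 0.211
```

play_rows(
  motion=[
    {"dx": 0, "dy": 0.5, "dz": 0, "ax": 0, "ay": 0, "az": 0},
    {"dx": 0, "dy": 1, "dz": 0, "ax": 0, "ay": 0, "az": 0},
    {"dx": 0, "dy": 1, "dz": 0, "ax": 0, "ay": 0, "az": 0},
  ],
)

```text
clock: 10.92
ee_pos: [0.5184, -0.0199, 0.0545]
orientation: [0.332, 1.546, -0.335]
contact_force: [-2.7, -5.8, 9.4]
width: 0.21
```

```bash
python3 - <<'E'
from h import *
s=arm.state();print(s["ee_pos"],s["orientation"],s["width"],s["contact_force"],s["torque"]);im=arm.get_image("wrist");cv2.imwrite("pics/w9.png",im)
print("travel",np.array([.3762,.9265])@(s["ee_pos"][:2]-[.49196,-.08622]))
cv2.imwrite("pics/w9c.png",cv2.resize(im[60:250,210:420],None,fx=3,fy=3))
E
```

```text
[ 0.5184177  -0.01993763  0.05448499] [ 0.33190501  1.5455756  -0.33460287] 0.21008249406438398 [-2.71308438 -5.77129024  9.36263425] [-1.40009872  0.38305793  0.09012061]
travel 0.07136400037105141
```

View pics/w9c.png

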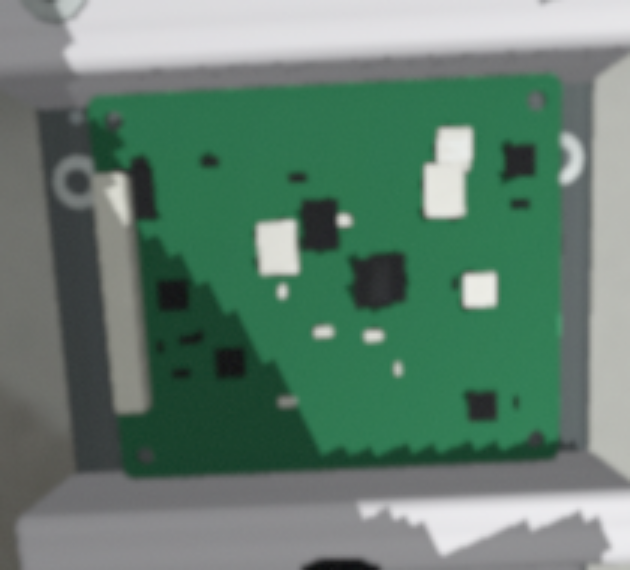

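The jaw stopped at 71.4 mm of travel and the force is rising: the board is against both jaws with no rail showing. I'll add a little preload.

play_rows(
  motion=[
    {"dx": 0, "dy": 0.5, "dz": 0, "ax": 0, "ay": 0, "az": 0},
    {"dx": 0, "dy": 1, "dz": 0, "ax": 0, "ay": 0, "az": 0},
    {"dx": 0, "dy": 1, "dz": 0, "ax": 0, "ay": 0, "az": 0},
    {"dx": 0, "dy": 1, "dz": 0, "ax": 0, "ay": 0, "az": 0},
  ],
)

```text
clock: 11.48
ee_pos: [0.5185, -0.0198, 0.0545]
orientation: [0.332, 1.546, -0.336]
contact_force: [-3.6, -9.5, 9.3]
width: 0.207
```

play_rows(
  motion=[
    {"dx": 0, "dy": 0, "dz": 0, "ax": 5, "ay": 0, "az": 0},
    {"dx": 0, "dy": 0, "dz": 0, "ax": 10, "ay": 0, "az": 0},
    {"dx": 0, "dy": 0, "dz": 0, "ax": 15, "ay": 0, "az": 0},
    {"dx": 0, "dy": 0, "dz": 0, "ax": 20, "ay": 0, "az": 0},
    {"dx": 0, "dy": 0, "dz": 0, "ax": 25, "ay": 0, "az": 0},
    {"dx": 0, "dy": 0, "dz": 0, "ax": 30, "ay": 0, "az": 0},
    {"dx": 0, "dy": 0, "dz": 0, "ax": 35, "ay": 0, "az": 0},
    {"dx": 0, "dy": 0, "dz": 0, "ax": 40, "ay": 0, "az": 0},
  ],
)

```text
clock: 12.48
ee_pos: [0.5184, -0.0198, 0.0545]
orientation: [0.874, 1.387, -0.878]
contact_force: [-4.5, -8.7, 8.9]
width: 0.209
```

```bash
python3 - <<'E'
from h import *
s=arm.state();print(s["ee_pos"],s["joint_positions"].round(2),s["width"],s["contact_force"],s["torque"]);im=arm.get_image("wrist");cv2.imwrite("pics/w10.png",im)
M=R.from_rotvec(s["orientation"]).as_matrix();print(np.degrees(np.arctan2(M[1,2],M[0,2])))
E
```

```text
[ 0.51844985 -0.01981085  0.05450772] [-0.45  0.68  0.61  2.06 -0.67  0.61 -0.49] 0.20915569382637156 [-4.52615927 -8.7461618   8.92383467] [-1.98576218  0.87524958  0.14711903]
-64.54529020412225
```

View pics/w10.png

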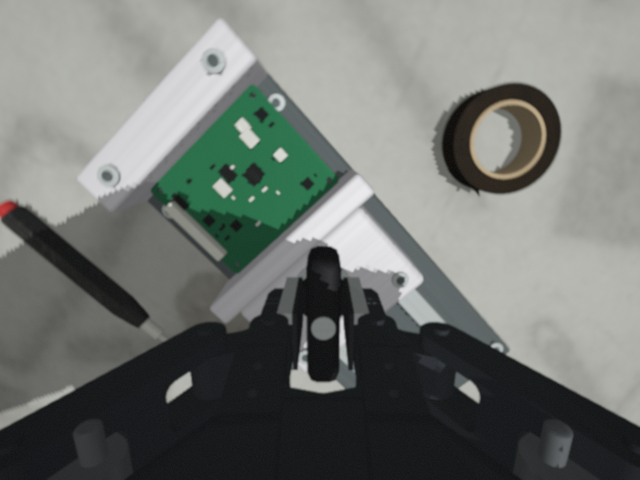

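The knob turns with the gripper (about 42° so far) and the board is still tight between the jaws. Next is another 39°, which brings the total to about 81–82°; the stop is at 83°.

play_rows(
  motion=[
    {"dx": 0, "dy": 0, "dz": 0, "ax": 5, "ay": 0, "az": 0},
    {"dx": 0, "dy": 0, "dz": 0, "ax": 10, "ay": 0, "az": 0},
    {"dx": 0, "dy": 0, "dz": 0, "ax": 15, "ay": 0, "az": 0},
    {"dx": 0, "dy": 0, "dz": 0, "ax": 20, "ay": 0, "az": 0},
    {"dx": 0, "dy": 0, "dz": 0, "ax": 25, "ay": 0, "az": 0},
    {"dx": 0, "dy": 0, "dz": 0, "ax": 30, "ay": 0, "az": 0},
    {"dx": 0, "dy": 0, "dz": 0, "ax": 33, "ay": 0, "az": 0},
    {"dx": 0, "dy": 0, "dz": 0, "ax": 36, "ay": 0, "az": 0},
  ],
)

```text
clock: 13.52
ee_pos: [0.5185, -0.0198, 0.0546]
orientation: [1.34, 1.115, -1.345]
contact_force: [-3.1, -7.9, 9.7]
width: 0.206
```

play_rows(
  motion=[
    {"dx": 0, "dy": 0, "dz": 0, "ax": 1.5, "ay": 0, "az": 0},
    {"dx": 0, "dy": 0, "dz": 0, "ax": 3, "ay": 0, "az": 0},
    {"dx": 0, "dy": 0, "dz": 0, "ax": 3, "ay": 0, "az": 0},
  ],
)

```text
clock: 13.9
ee_pos: [0.5185, -0.0198, 0.0546]
orientation: [1.377, 1.088, -1.381]
contact_force: [-3.8, -7.7, 9.9]
width: 0.211
```

```bash
python3 - <<'E'
from h import *
s=arm.state();print(s["ee_pos"],s["joint_positions"].round(2),s["width"],s["contact_force"],s["torque"]);im=arm.get_image("wrist");cv2.imwrite("pics/w11.png",im)
M=R.from_rotvec(s["orientation"]).as_matrix();print(np.degrees(np.arctan2(M[1,2],M[0,2])))
E
```

```text
[ 0.51848943 -0.01977559  0.05456066] [-0.55  0.75  0.81  2.06 -0.85  0.71 -0.99] 0.21057211754461302 [-3.83879892 -7.73642807  9.8777792 ] [-1.89070561  0.86492542  0.01117852]
-103.40763692609096
```

View pics/w11.png

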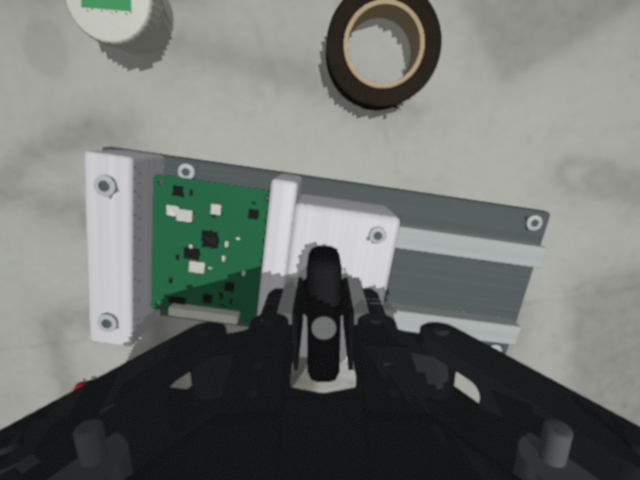

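The knob is at about 81° (1.42 rad). I'll nudge it to feel the hard stop.

play_rows(
  motion=[
    {"dx": 0, "dy": 0, "dz": 0, "ax": 1.5, "ay": 0, "az": 0},
    {"dx": 0, "dy": 0, "dz": 0, "ax": 3, "ay": 0, "az": 0},
    {"dx": 0, "dy": 0, "dz": 0, "ax": 3, "ay": 0, "az": 0},
  ],
)

```text
clock: 14.32
ee_pos: [0.5185, -0.0198, 0.0546]
orientation: [1.414, 1.058, -1.419]
contact_force: [-2.9, -8.3, 9.5]
width: 0.208
```

```bash
python3 - <<'E'
from h import *
s=arm.state();print(s["contact_force"],s["torque"])
M=R.from_rotvec(s["orientation"]).as_matrix();print(np.degrees(np.arctan2(M[1,2],M[0,2])))
E
```

```text
[-2.94949615 -8.33793075  9.53216919] [-1.8911001   0.81887142  0.32126158]
-106.37953442197269
```

At the stop: 84° with torque now 0.32 N m. Releasing and lifting.

play_rows(
  motion=[
    {"dx": 0, "dy": 0, "dz": 0, "ax": 0, "ay": 0, "az": 0},
    {"dx": 0, "dy": 0, "dz": 0, "ax": 0, "ay": 0, "az": 0},
    {"dx": 0, "dy": 0, "dz": 0, "ax": 0, "ay": 0, "az": 0},
    {"dx": 0, "dy": 0, "dz": 0, "ax": 0, "ay": 0, "az": 0},
  ],
  grip=60,
)

```text
clock: 14.82
ee_pos: [0.5195, -0.0171, 0.0542]
orientation: [1.415, 1.062, -1.415]
contact_force: [0.1, -0.1, 1.0]
width: 0.607
```

play_rows(
  motion=[
    {"dx": -15, "dy": 0, "dz": 0, "ax": 0, "ay": 0, "az": 0},
    {"dx": -40, "dy": 0, "dz": 0, "ax": 0, "ay": 0, "az": 0},
    {"dx": -80, "dy": 0, "dz": 0, "ax": 0, "ay": 0, "az": 0},
    {"dx": -120, "dy": 0, "dz": 0, "ax": 0, "ay": 0, "az": 0},
    {"dx": -150, "dy": 0, "dz": 0, "ax": 0, "ay": 0, "az": 0},
    {"dx": -150, "dy": 0, "dz": 0, "ax": 0, "ay": 0, "az": 0},
    {"dx": -150, "dy": 0, "dz": 0, "ax": 0, "ay": 0, "az": 0},
  ],
)

```text
clock: 15.7
ee_pos: [0.5193, -0.0172, 0.2043]
orientation: [1.415, 1.062, -1.415]
contact_force: [-0.2, 0.5, -0.4]
width: 0.599
```

```bash
python3 - <<'E'
from h import *
s=arm.state();print(s["ee_pos"],s["contact_force"],s["width"])
cv2.imwrite("pics/w12.png",arm.get_image("wrist"));im=arm.get_image("side");cv2.imwrite("pics/s12c.png",cv2.resize(im[180:330,220:420],None,fx=4,fy=4,interpolation=cv2.INTER_CUBIC))
E
```

```text
[ 0.51927096 -0.01717587  0.20425947] [-0.2327341   0.51682102 -0.35441019] 0.5986686115060338
```

View pics/w12.png

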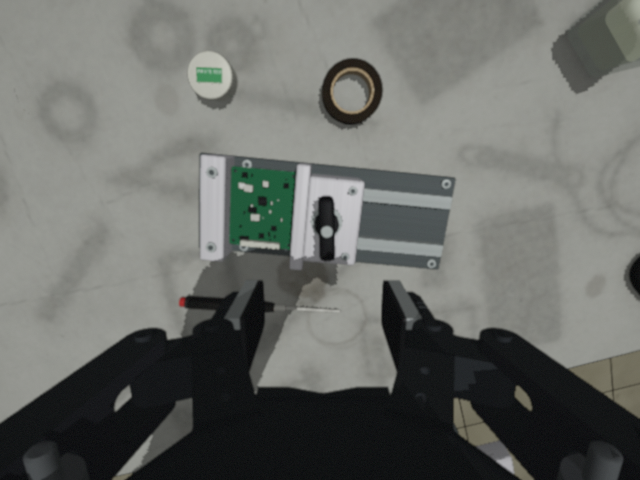

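View pics/s12c.png

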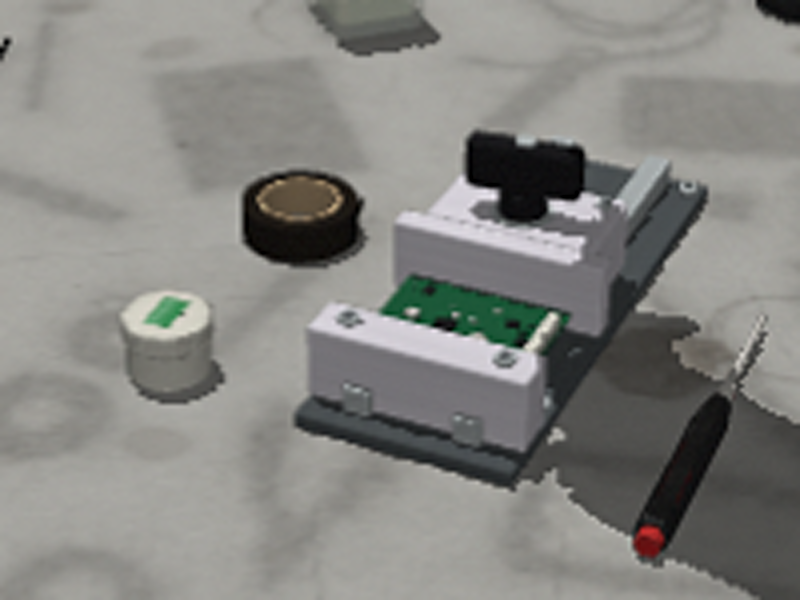

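Both views show the board flush between the jaws, the bar nearly across the rails, and the bystanders in place. From the wrist picture, the fixed face (column 225, z 42 mm) and the moving face (column 296, z 46 mm) come out about 62.5 mm apart. Handing in.

```bash
python3 - <<'E'
from rig import arm
print(arm.hand_in())
E
```

```text
the job is handed in; nothing more can be done
None
```

The job is done and handed in at about 15.8 s on the robot clock; the hand-in gives no verdict.

I gripped the clamp knob's bar and used it to drag the moving jaw up the rails. The jaw stopped at about 71 mm of travel, with the force rising from about 3 N to 10 N. I then turned the knob clockwise until it met resistance, opened the fingers and lifted clear.

**Checks that agreed:**
- **Knob:** the gripper turned it to about 84° from the rail direction (stop at 83°), with 0.32 N m resisting.
- **Board:** it lies flat in the pictures and touches both jaws. The gap between the jaw faces comes out at about 62.5 mm for the 62 mm board.
- **Bystanders:** the screwdriver, tape and tub look unmoved in the final wrist and side views; I did not measure them again.
- **Contact:** the force reading is back to about zero with the arm lifted clear.

**Checks that were off:**
- **Calls refused:** my first three move calls were refused for missing row keys. The arm did not move.
- **Grip width:** it read about 0.21 on the 13 mm bar, when I expected 0.15. The bar did not slip.
- **Jaw start position:** my estimates of the jaw's start differed by about 3 mm, so I relied on feeling the stop.

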